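# Stage a culture dish and hold the chamber gate open

### The arm

A 6-joint arm with a two-finger parallel gripper is mounted at the origin on the work surface. World frame = base frame: x ahead of the robot, y to its left, z up, the work surface at z = 0. Lengths are in m, angles in degrees, forces in N, time in s.
With the tool pointing down it reaches from about 0.275 to 0.725 m from the base axis. Payload 15.9 kg.
Tool frame: the origin (TCP) lies at the very end of the fingers, on their centre line; the grasp point (between the pads) lies 19 mm behind it; z points along the fingers, y is the line along which they close (so a half turn about z gives the same grasp; the last joint's range is limited). The gripper opens to 85 mm and grips with 20 to 120 N. Pads are 22 mm wide; open, the fingers measure 114 mm over their backs; the gripper's body (76 mm by 85 mm) begins 54 mm behind the grasp point. The pads swing forward as they close: fully open they stand 13 mm farther back than shut.
Start: joints at [70.302, 12.198, -1.971, 75.831, 0, 90], TCP at [0.169, 0.471, 0.231] pointing down, gripper open.
Joint ranges: [-170.91, 170.91], [-42.67, 98.43], [-65.05, 77.54], [-120.47, 116.71], [-90, 82.35], [-180, 180]. Speed limits (degrees/s): [108.29, 108.29, 136.94, 147.25, 180, 180].

### API

Orientations are given as a 3x3 rotation matrix whose columns are the frame's x, y, z axes.
In Python, from plant import manip gives the robot as it stands.
- The arm moves only by the tool play_rows, never from a script. Its argument "plan" is a list of rows, each a list of 3 entries, a list of its own where there are three numbers: the finger opening in m, from 0 to 0.0854, then the shift along the tool's x, y, z in m, then the turn, a rotation vector about the tool's x, y, z in rad. In form: [[gripper, [dx, dy, dz], [rx, ry, rz]], ...]. A call has 1 to 8 rows; each row shifts and turns the commanded pose from where the row before left it, along the tool's axes as they then stand; what a row does not reach is not made up. A row lasts 1/8 s, in which the tool goes at most 62.5 mm and 10.7 degrees, less where a joint would pass 70% of its speed; a pose out of reach is approached as far as the arm can. A call is refused whole if a number of a shift passes 0.0625 or a number of a turn 0.188, either way. A call with a gripper value outside its range is refused whole. The fingers move at their own pace and stop on an object; "force" is the grip in N (left out, the last holds). Time passes only in rows, so rows that do not move let the fingers close. It gives the time, the measured TCP pose, the force, the opening and the grip force at its end, in the units of the state.
- manip.get_state(): the state, without advancing time (a new reading comes with each control period).
- manip.camera(name): name is "scene" or "side" or "wrist"; returns the picture (384x512x3 uint8, blue, green, red); there is no depth.
- manip.camera_params(name): a dict with "fx", "fy", "cx", "cy" (pixels), "R" (3x3) and "t" (3): a world point X has camera coordinates R X + t; the wrist camera has in their place "T_tool_cam" (4x4, takes a point from camera to tool coordinates, whose origin is the TCP and whose axes are the flange's). Camera axes: x right, y down, z forward; pixel columns grow to the right and rows downward; lengths in m; the calibration is good to about 2 mm. A picture is of the moment at which its call begins: read the wrist's pose just before it. camera_params takes no time and is no camera call.
- manip.close_job(): hands the job in; it is judged then, once.
The state is a dict: "clock": time; "joints": joint angles; "joint_vel": joint speeds; "effort": joint torques, N m; "eef_pos": TCP position; "tool_rot": TCP orientation; "force": force on the tool from outside, world axes, zero at the start; "wrist_torque": the same for the moment, N m; "gripper_width": finger opening in m; "grip_force": force on a finger pad.
Only numpy, scipy, OpenCV 4.12 (cv2) and the standard library are available. Lean on these libraries where they do the work, as an engineer would, in place of code of your own. Each camera call takes 0.05 s, during which the arm holds its last target. There are 200 camera calls.

### The job

I am about to load this dish into the holding chamber with both hands. First carry the small covered culture dish level to the warming plate and set it down (do not drop it) in the ring midway between the two stops, leaving it there; only then squeeze the chamber gate's lock catch (the one nearer the hinge) so that it stays undone, and after that squeeze the pull catch at the free edge and swing the gate out past its detent until it stands wide open, square to the chamber front or a little beyond. The gate springs back if let go, so finish while still holding it wide open, and leave the bottle, spare dishes and tip box where they are.

Things in the scene. Friction and masses are not known exactly. Their poses are not given: they have to be found in the camera images.
- dish_center (a point): Centre (half-way up, 6.5 mm above its underside) of the small round covered culture dish: 40 mm diameter, 13 mm high, 15 to 40 g, frosted clear plastic, standing loose on the steel bench. Its z axis points up.
- plate_mark (a point): Middle of the ring on the warming plate's top face, 18 mm above the bench. Fixed white box 120 (x) x 110 (y) x 18 mm, aluminium top, lying before the chamber's gate. Two dark steel stops, 26 mm long in x, 6 wide, 6 high, at y = +27 and -27 mm leave 48 mm between them; centre the dish here in x and y. Nothing is in the way along the plate's x. Axes: the plate's, x roughly into the chamber, z up.
- gate_hinge (a point): Point on the gate's vertical hinge axis at the gate's top edge, 156 mm above the bench. The chamber is a fixed white cabinet 160 (x) x 230 (y) x 162 mm; its front (-x) with the gate faces the robot's right, hinge end nearest the robot. Axes: the chamber's, fixed: x into it, y along the shut gate to the hinge, z up. Gate: steel frame, clear window, 205 mm long (-y), 14 thick, underside 48 mm up.
- gate (a joint): Gate angle (rad): 0 shut, grows as the free edge swings out from the chamber (clockwise from above), stop at 1.75. A spring closes it (about 1 N at the pull catch at 0.7 rad, 1.4 N at 1.6); let go when wide open it swings back at once to 0.95. A roller detent is passed between 0.25 and 0.95 rad and adds about 2 N at the pull catch. Pins of a catch not squeezed in hold the gate shut.
- gate_leaf: The swinging leaf of the gate with both catches. Origin on the hinge axis 34 mm above the bench; axes like the chamber's when shut, turning with the gate: -y runs along the leaf from the hinge to the free edge, z up. The hinge axis lies in its mid-plane. Its underside passes 17 mm over a dish on the warming plate.
- lock_grip (a point): Lock catch, on the gate's top 64 mm from the hinge: middle between its two upright steel tabs at pinching height, 197 mm above the bench. Tabs 18 mm wide (x), 6 thick, from 158 to 208 mm above the bench, 44 mm over their outer faces along the leaf's y. Squeezed, both move in together 9 mm each, to 26 mm. Keepers within 37 mm of the middle are 172 mm high: keep fingertips above. Axes: the leaf's.
- lock_a (a joint): How far each tab of the lock catch is squeezed in (m), 0 locked to 0.009 fully in; its pins are clear from 0.006 on. No spring: it stays where it is left; about 4 N moves it.
- pull_grip (a point): Pull catch, on the gate's top near its free edge, 168 mm from the hinge: middle between its two upright tabs at pinching height, 197 mm above the bench. Same form, sizes, travel and keepers as the lock catch, but its tabs are 26 mm wide. Also the place to hold the gate by while swinging it. Axes: the leaf's, turning with it.
- pull_a (a joint): How far each tab of the pull catch is squeezed in (m), 0 to 0.009; its pins are clear from 0.006 on. Sprung: returns to 0 when let go (about 6 to 13 N in all to squeeze), so keep it squeezed while the gate starts to move; once the gate is out by 0.15 rad it no longer matters.
- bottle: Bystander: small amber bottle, 38 mm diameter, 85 mm high, white cap. Origin at the centre of its underside.
- spares: Bystander: stack of three spare dishes, 58 mm diameter, 44 mm high. Origin at the centre of its underside.
- tipbox: Bystander: yellow pipette tip box 82 x 122 mm (x, y), 58 mm high. Origin at the centre of its underside.
Not all that is in view belongs to the job. Leave any green, pink or purple look-alike of the part that bears plate_mark alone.

How it is judged:
By the outcome, as a careful person would: the job done as asked, in the order asked, and still so for the second after the job is handed in, while the arm keeps its last pose, push and grip.
It also fails if it takes over 61 s, if anything falls off the work surface, if the arm or the gripper's body presses on something with over 40 N, if the wrist force passes 120 N, or if a joint passes its speed limit or range.

## Working session

There is one attempt and no reset: what is moved stays moved. The work goes in short steps, Python scripts to look and compute and a tool call to move; the robot and the scene stay as the last step left them, time stands still between calls to the robot, and variables do not carry over. Pictures are saved under pics/ and viewed, at most 12 in all, crops included, and the job is handed in when it is done.

Besides the shell and the picture viewer there is one more tool, called after "Request:" as name(argument=value, ...) on one line, values as JSON. play_rows: Moves the arm, as the interface text tells. Its arguments: {"type":"object","properties":{"plan":{"type":"array","items":{"type":"array"}},"force":{"type":"number"}},"required":["plan"]}

```bash
ls; mkdir -p pics
python3 - <<'E'
from plant import manip
import cv2,numpy as np
s=manip.get_state();print(s['clock'],s['eef_pos'],s['tool_rot'],s['gripper_width'])
a=manip.camera('scene');b=manip.camera('side')
cv2.imwrite('pics/scene.png',a);cv2.imwrite('pics/side.png',b)
cv2.imwrite('pics/both.png',cv2.resize(np.vstack([a,b]),None,fx=0.78,fy=0.78))
for n in('scene','side','wrist'):print(n,manip.camera_params(n))
E
```

```text
pics
0.0 [0.16843008 0.47044572 0.2308297 ] [[-9.41481954e-01  3.37063229e-01 -3.30927971e-04]
 [ 3.37063391e-01  9.41481414e-01 -1.00849768e-03]
 [-2.83649515e-05 -1.06102607e-03 -9.99999437e-01]] 0.0854349708096997
scene {'fx': 396.868167265361, 'fy': 396.868167265361, 'cx': 256.57883893002594, 'cy': 187.7809758364138, 'R': array([[ 0.70624841,  0.70771289,  0.01885883],
       [ 0.51907438, -0.49951822, -0.69357288],
       [-0.48143014,  0.49962387, -0.72013958]]), 't': array([-0.39113016, -0.15044078,  1.40551063])}
side {'fx': 352.75981635327724, 'fy': 352.75981635327724, 'cx': 259.54678904136955, 'cy': 194.96721293037734, 'R': array([[ 0.84255457, -0.53844049,  0.01355112],
       [-0.39856812, -0.64020932, -0.65671567],
       [ 0.36227786,  0.54791775, -0.75401651]]), 't': array([-0.40234467,  0.31774606,  0.77485992])}
wrist {'fx': 332.6501118637795, 'fy': 332.6501118637795, 'cx': 253.9982592637717, 'cy': 194.08606492141237, 'T_tool_cam': array([[ 8.10592949e-05, -9.48136123e-01, -3.17864573e-01,
         8.19712278e-02],
       [ 9.99999967e-01,  1.53711394e-04, -2.03482987e-04,
        -7.69314440e-04],
       [ 2.41788976e-04, -3.17864546e-01,  9.48136104e-01,
        -1.42933468e-01],
       [ 0.00000000e+00,  0.00000000e+00,  0.00000000e+00,
         1.00000000e+00]])}
```

View pics/scene.png

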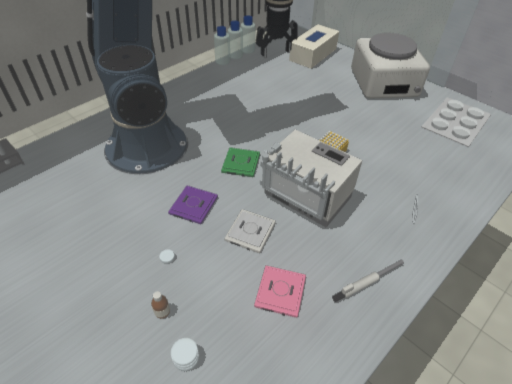

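View pics/side.png

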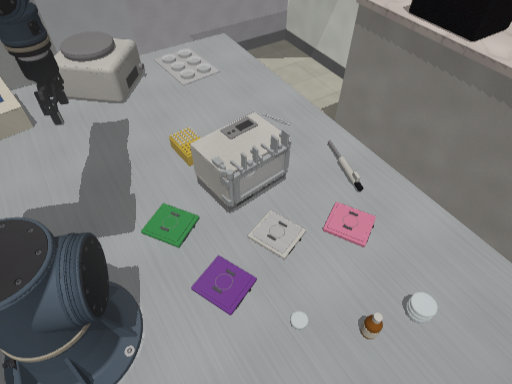

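Dish candidates: the small disc at scene (168,256) / side (299,320) is about 40 mm, so it fits. The stack at scene (185,354) / side (421,306) is the spares. Plates: the white one at scene (250,229) / side (280,233) lies before the gate. The green, purple and pink ones are look-alikes. An enlarged crop will confirm this.

```bash
cat > h.py <<'E'
import numpy as np,cv2
from plant import manip
def ray(n,px,T=None):
    p=manip.camera_params(n);d=np.array([(px[0]-p['cx'])/p['fx'],(px[1]-p['cy'])/p['fy'],1.])
    if n=='wrist':
        M=T@p['T_tool_cam'];return M[:3,3],M[:3,:3]@d
    return -p['R'].T@p['t'],p['R'].T@d
def plane(n,px,z,T=None):
    o,d=ray(n,px,T);return o+d*(z-o[2])/d[2]
def tri(rs):
    A=0;b=0
    for o,d in rs:
        d=d/np.linalg.norm(d);P=np.eye(3)-np.outer(d,d);A=A+P;b=b+P@o
    return np.linalg.solve(A,b)
def proj(n,X,T=None):
    p=manip.camera_params(n)
    if n=='wrist':
        M=np.linalg.inv(T@p['T_tool_cam']);c=M[:3,:3]@X+M[:3,3]
    else:c=p['R']@X+p['t']
    return np.array([p['fx']*c[0]/c[2]+p['cx'],p['fy']*c[1]/c[2]+p['cy']])
def pose():
    s=manip.get_state();T=np.eye(4);T[:3,:3]=s['tool_rot'];T[:3,3]=s['eef_pos'];return T
E
python3 - <<'E'
from h import *
out=[]
for n,d,pl,g in(('scene',(168,256),(250,229),(262,140,362,220)),('side',(299,320),(280,233),(192,110,292,215))):
    im=cv2.imread(f'pics/{n}.png')
    print(n,'dish',plane(n,d,.0065),'plate',plane(n,pl,.018))
    # dish blob
    x,y=d;c=im[y-16:y+16,x-16:x+16].max(2);
    m=(im.min(2)>np.median(c)+35).astype(np.uint8)
    nl,l,st,ce=cv2.connectedComponentsWithStats(m);k=l[y,x];print('blob',k,st[k],ce[k],plane(n,ce[k],.0085))
    x,y=pl
    out.append(cv2.resize(im[y-35:y+35,x-45:x+45],(396,308),interpolation=cv2.INTER_CUBIC))
    out.append(cv2.resize(im[g[1]:g[3],g[0]:g[2]],(396,290),interpolation=cv2.INTER_CUBIC))
cv2.imwrite('pics/z.png',np.vstack([np.hstack(out[0::2]),np.hstack(out[1::2])]))
E
```

```text
scene dish [ 0.43869378 -0.22501484  0.0065    ] plate [ 0.53371921 -0.00694466  0.018     ]
blob 0 [     0      0    512    384 196192] [255.65256993 191.16164777] [0.43326315 0.11595658 0.0085    ]
side dish [ 0.43829142 -0.22817984  0.0065    ] plate [ 0.53357966 -0.01381692  0.018     ]
blob 0 [     0      0    512    384 196608] [255.5 191.5] [0.56155928 0.15421109 0.0085    ]
```

View pics/z.png

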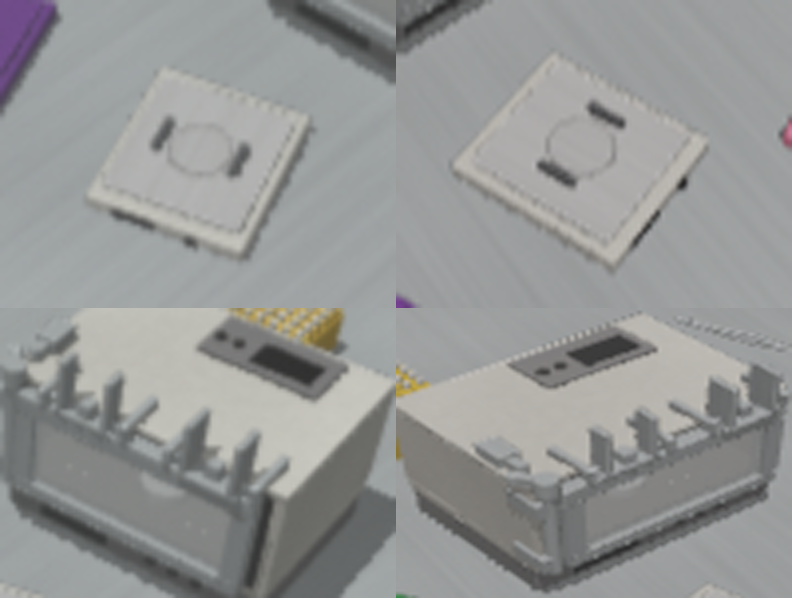

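Scene crop, left: the white plate has its ring at about (250.5,228). Its stops are at about (242,224) and (259,230). The ring is at about (277,231) in the side view. The gate has four tabs: the lock pair nearer the hinge (scene left) and the pull pair at the free edge.

Run:
```python
from h import *
S=lambda p:(205+p[0]/4.4,194+p[1]/4.4); D=lambda p:(235+p[0]/4.4,198+p[1]/4.4)
for nm,a,b in(('ring',(200,150),(184,147)),('stopH',(163,133),(161,172)),('stopF',(239,160),(209,114))):
    print(nm,plane('scene',S(a),.018 if nm=='ring' else .022),plane('side',D(b),.018 if nm=='ring' else .022))
print('cornS',[plane('scene',S(a),.018)[:2].round(4) for a in((165,68),(312,115),(240,243),(88,200))])
print('cornD',[plane('side',D(a),.018)[:2].round(4) for a in((158,55),(312,142),(212,262),(60,165))])
S=lambda p:(262+p[0]/3.96,140+p[1]/3.625); D=lambda p:(192+p[0]/3.96,110+p[1]/2.762)
pts=[]
for nm,a,b in(('L1',(68,50),(204,122)),('L2',(112,66),(252,102)),('P1',(203,97),(326,70)),('P2',(245,125),(372,54))):
    print(nm,plane('scene',S(a),.208),plane('side',D(b),.208),tri([ray('scene',S(a)),ray('side',D(b))]))
# dish by local threshold
for n,(x,y) in(('scene',(168,256)),('side',(299,320))):
    im=cv2.imread(f'pics/{n}.png').astype(int);c=im[y-18:y+18,x-18:x+18]
    m=((c.sum(2)-np.median(c.sum(2)))>60).astype(np.uint8);l,_,st,ce=cv2.connectedComponentsWithStats(m)
    k=1+np.argmax(st[1:,4]);print('dish',st[k],ce[k]+[x-18,y-18],plane(n,ce[k]+[x-18,y-18],.010))
```

```text
ring [ 0.53227547 -0.00372199  0.018     ] [ 0.52927145 -0.00499199  0.018     ]
stopH [ 0.50768798 -0.01346797  0.022     ] [ 0.50542672 -0.01496542  0.022     ]
stopF [0.55779441 0.00640716 0.022     ] [0.55473404 0.00510686 0.022     ]
cornS [array([0.4656, 0.0283]), array([0.5629, 0.07  ]), array([ 0.6018, -0.0369]), array([ 0.5116, -0.0826])]
cornD [array([0.5558, 0.0633]), array([ 0.5981, -0.0437]), array([ 0.4972, -0.0804]), array([0.458 , 0.0239])]
L1 [0.51030772 0.12410849 0.208     ] [0.5068547  0.12454463 0.208     ] [0.50822827 0.12676024 0.20534278]
L2 [0.54300944 0.13249839 0.208     ] [0.54658749 0.13158177 0.208     ] [0.5450827  0.1295333  0.21070635]
P1 [0.60704578 0.15100567 0.208     ] [0.61217806 0.1444439  0.208     ] [0.6104933  0.14405447 0.211906  ]
P2 [0.6445276  0.14817006 0.208     ] [0.65185093 0.14805242 0.208     ] [0.64760649 0.14287576 0.21348843]
dish [  9  11  15  12 131] [166.18320611 254.8778626 ] [ 0.43460551 -0.22743007  0.01      ]
dish [ 10  10  17  16 220] [299.10454545 319.35454545] [ 0.43826492 -0.22803994  0.01      ]
```

```bash
cat >> h.py <<'E'
def plan(wps,g,tilt=False):
    """wps: (x,y,z,yaw_deg,nrows); prints rows in tool axes from the measured pose, yaw = direction of tool y"""
    T=pose();p=T[:3,3].copy();R=T[:3,:3];yaw=np.arctan2(R[1,1],R[0,1]);rows=[]
    for x,y,z,a,n in wps:
        t=np.array([x,y,z]);da=(np.radians(a)-yaw+np.pi)%(2*np.pi)-np.pi;dp=(t-p)/n
        for i in range(n):
            c,s=np.cos(yaw),np.sin(yaw);ax=np.array([[-s,c,0],[c,s,0],[0,0,-1]])
            sh=np.round(ax@(t-(n-1-i)*dp-p),4);tz=round(-da/n,4)
            p=p+ax.T@sh;yaw-=tz;rows.append([g,[float(v) for v in sh],[0,0,float(tz)]])
    for i in range(0,len(rows),8):print(str(rows[i:i+8]).replace(' ',''))
E
python3 - <<'E'
from h import *
print('bottle',plane('side',(371,336),0),plane('scene',(161,316),0),'spares',plane('scene',(185,352),.044),'purple',plane('scene',(194,204),.018),plane('scene',(173,213),.018))
plan([(.33,.33,.27,80,4),(.43,.05,.27,95,6),(.437,-.228,.15,111.5,6)],.0854)
E
```

```text
bottle [ 0.55492497 -0.3416769   0.        ] [ 0.56427745 -0.33870179  0.        ] spares [ 0.69128656 -0.35806981  0.044     ] purple [ 0.34854668 -0.06165337  0.018     ] [ 0.33350736 -0.12817802  0.018     ]
[[0.0854,[-0.0499,-0.0194,-0.0098],[0,0,-0.0423]],[0.0854,[-0.049,-0.0216,-0.0098],[0,0,-0.0423]],[0.0854,[-0.048,-0.0236,-0.0098],[0,0,-0.0423]],[0.0854,[-0.047,-0.0256,-0.0097],[0,0,-0.0423]],[0.0854,[-0.0245,-0.0431,-0.0],[0,0,-0.0436]],[0.0854,[-0.0226,-0.044,-0.0],[0,0,-0.0436]],[0.0854,[-0.0207,-0.0451,-0.0],[0,0,-0.0436]],[0.0854,[-0.0187,-0.0459,-0.0],[0,0,-0.0436]]]
[[0.0854,[-0.0167,-0.0466,-0.0],[0,0,-0.0436]],[0.0854,[-0.0146,-0.0473,-0.0],[0,0,-0.0436]],[0.0854,[0.0029,-0.0463,0.02],[0,0,-0.048]],[0.0854,[0.005,-0.046,0.02],[0,0,-0.048]],[0.0854,[0.0073,-0.0458,0.02],[0,0,-0.048]],[0.0854,[0.0095,-0.0454,0.02],[0,0,-0.048]],[0.0854,[0.0116,-0.0449,0.02],[0,0,-0.048]],[0.0854,[0.0138,-0.0442,0.02],[0,0,-0.048]]]
```

Request:
play_rows(plan=[[0.0854,[-0.05,-0.0195,-0.01],[0,0,-0.042]],[0.0854,[-0.049,-0.0215,-0.01],[0,0,-0.042]],[0.0854,[-0.048,-0.0235,-0.01],[0,0,-0.042]],[0.0854,[-0.047,-0.0255,-0.01],[0,0,-0.042]],[0.0854,[-0.0245,-0.043,0],[0,0,-0.044]],[0.0854,[-0.0225,-0.044,0],[0,0,-0.044]],[0.0854,[-0.0205,-0.045,0],[0,0,-0.044]],[0.0854,[-0.0185,-0.046,0],[0,0,-0.044]]])

```text
clock: 1.1
eef_pos: [0.3964, 0.1422, 0.2712]
tool_rot: [[-1.0, -0.002, -0.0], [-0.002, 1.0, -0.0], [0.0, -0.0, -1.0]]
force: [1.8, 0.3, 0.4]
gripper_width: 0.0859
grip_force: 0.0
```

Request:
play_rows(plan=[[0.0854,[-0.0165,-0.0465,0],[0,0,-0.044]],[0.0854,[-0.0145,-0.0475,0],[0,0,-0.044]],[0.0854,[0.003,-0.0465,0.02],[0,0,-0.048]],[0.0854,[0.005,-0.046,0.02],[0,0,-0.048]],[0.0854,[0.0075,-0.046,0.02],[0,0,-0.048]],[0.0854,[0.0095,-0.0455,0.02],[0,0,-0.048]],[0.0854,[0.0115,-0.045,0.02],[0,0,-0.048]],[0.0854,[0.014,-0.044,0.02],[0,0,-0.048]]])

```text
clock: 2.1
eef_pos: [0.436, -0.2296, 0.1505]
tool_rot: [[-0.93, -0.369, -0.0], [-0.369, 0.93, 0.0], [0.0, 0.0, -1.0]]
force: [0.3, 0.2, 0.3]
gripper_width: 0.0858
grip_force: 0.0
```

Request:
play_rows(plan=[[0.0854,[0,0,0],[0,0,0]],[0.0854,[0,0,0],[0,0,0]]])

```text
clock: 2.35
eef_pos: [0.4361, -0.2278, 0.1512]
tool_rot: [[-0.93, -0.367, -0.0], [-0.367, 0.93, 0.001], [0.0, 0.001, -1.0]]
force: [1.0, 0.1, 0.2]
gripper_width: 0.0856
grip_force: 0.0
```

Run:
```python
from h import *
T=pose();im=manip.camera('wrist');cv2.imwrite('pics/w1.png',im);np.save('T1.npy',T)
print(manip.get_state()['clock'],T[:3,3],np.degrees(np.arctan2(T[1,1],T[0,1])),proj('wrist',np.array([.437,-.228,.01]),T))
```

```text
2.4 [ 0.43612523 -0.22775383  0.15124761] 111.50919868332109 [253.82772169 181.25637579]
```

View pics/w1.png

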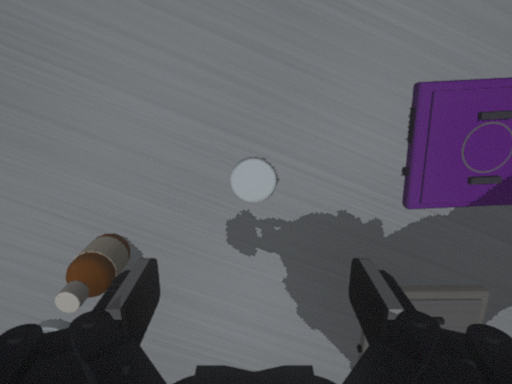

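Wrist view: the dish is at about (253.5,180), nearly centred between the fingers. The bottle, at lower left, is clear of the left finger's descent.

Run:
```python
from h import *
T=np.load('T1.npy');im=cv2.imread('pics/w1.png')
m=(im.min(2)>150).astype(np.uint8);m[:140]=0;m[220:]=0;m[:,:220]=0;m[:,290:]=0
l,_,st,ce=cv2.connectedComponentsWithStats(m);k=1+np.argmax(st[1:,4])
c=plane('wrist',ce[k],.012,T);print(st[k],ce[k],c)
plan([(c[0],c[1],.06,111.5,3),(c[0],c[1],.003,111.5,5)],.0854)
```

```text
[263 164   1   1   1] [263. 164.] [ 0.41902157 -0.22652267  0.012     ]
[[0.0854,[0.0053,0.0024,0.0305],[0,0,0.0004]],[0.0854,[0.0052,0.0024,0.0305],[0,0,0.0004]],[0.0854,[0.0053,0.0024,0.0306],[0,0,0.0004]],[0.0854,[0.0,0.0,0.0114],[0,0,-0.0]],[0.0854,[0.0,0.0,0.0114],[0,0,-0.0]],[0.0854,[0.0,0.0,0.0114],[0,0,-0.0]],[0.0854,[0.0,0.0,0.0114],[0,0,-0.0]],[0.0854,[0.0,0.0,0.0114],[0,0,-0.0]]]
```

Threshold too high, so I'll fix it.

Run:
```python
from h import *
T=np.load('T1.npy');im=cv2.imread('pics/w1.png')
g=cv2.cvtColor(im,6)[145:220,215:295]
_,m=cv2.threshold(g,0,1,cv2.THRESH_OTSU)
m=(g>(int(np.percentile(g,95))+int(np.median(g)))//2).astype(np.uint8)
l,_,st,ce=cv2.connectedComponentsWithStats(m);k=1+np.argmax(st[1:,4]);ce=ce[k]+[215,145]
c=plane('wrist',ce,.012,T);print(st[k],ce,c)
plan([(c[0],c[1],.06,111.5,3),(c[0],c[1],.003,111.5,5)],.0854)
```

```text
[  16   14   44   43 1468] [252.60694823 180.12942779] [ 0.43588763 -0.2295954   0.012     ]
[[0.0854,[0.0004,-0.0006,0.0305],[0,0,0.0004]],[0.0854,[0.0004,-0.0006,0.0305],[0,0,0.0004]],[0.0854,[0.0005,-0.0006,0.0306],[0,0,0.0004]],[0.0854,[-0.0,-0.0,0.0114],[0,0,-0.0]],[0.0854,[-0.0,-0.0,0.0114],[0,0,-0.0]],[0.0854,[-0.0,-0.0,0.0114],[0,0,-0.0]],[0.0854,[-0.0,-0.0,0.0114],[0,0,-0.0]],[0.0854,[-0.0,-0.0,0.0114],[0,0,-0.0]]]
```

Request:
play_rows(plan=[[0.0854,[0.0005,-0.0005,0.0305],[0,0,0]],[0.0854,[0.0005,-0.0005,0.0305],[0,0,0]],[0.0854,[0.0005,-0.0005,0.0305],[0,0,0]],[0.07,[0,0,0.0115],[0,0,0]],[0.065,[0,0,0.0115],[0,0,0]],[0.06,[0,0,0.0115],[0,0,0]],[0.06,[0,0,0.0115],[0,0,0]],[0.055,[0,0,0.0105],[0,0,0]]], force=20)

```text
clock: 3.4
eef_pos: [0.4356, -0.23, 0.0028]
tool_rot: [[-0.93, -0.367, 0.0], [-0.367, 0.93, -0.0], [-0.0, -0.0, -1.0]]
force: [-0.2, 0.3, -0.1]
gripper_width: 0.0548
grip_force: 0.0
```

Request:
play_rows(plan=[[0.052,[0,0,0],[0,0,0]],[0.045,[0,0,0],[0,0,0]],[0.04,[0,0,0],[0,0,0]],[0.034,[0,0,0],[0,0,0]],[0.034,[0,0,0],[0,0,0]],[0.034,[0,0,0],[0,0,0]]])

```text
clock: 4.15
eef_pos: [0.4357, -0.2302, 0.0038]
tool_rot: [[-0.93, -0.367, 0.001], [-0.367, 0.93, -0.0], [-0.001, -0.001, -1.0]]
force: [-0.9, -0.2, 5.3]
gripper_width: 0.0388
grip_force: 19.5
```

Run:
```python
from h import *
plan([(.4357,-.230,.07,111.5,4),(.531,-.0045,.15,111.5,9)],.034)
```

```text
[[0.034,[-0.0,0.0,-0.0165],[0,0,0.0002]],[0.034,[-0.0,0.0001,-0.0166],[0,0,0.0002]],[0.034,[-0.0,0.0,-0.0165],[0,0,0.0002]],[0.034,[-0.0,0.0001,-0.0166],[0,0,0.0002]],[0.034,[-0.019,0.0194,-0.0089],[0,0,0.0]],[0.034,[-0.0191,0.0194,-0.0089],[0,0,0.0]],[0.034,[-0.019,0.0195,-0.0089],[0,0,0.0]],[0.034,[-0.0191,0.0194,-0.0088],[0,0,0.0]]]
[[0.034,[-0.019,0.0194,-0.0089],[0,0,0.0]],[0.034,[-0.019,0.0194,-0.0089],[0,0,0.0]],[0.034,[-0.0191,0.0195,-0.0089],[0,0,0.0]],[0.034,[-0.019,0.0194,-0.0089],[0,0,0.0]],[0.034,[-0.0191,0.0194,-0.0089],[0,0,0.0]]]
```

Request:
play_rows(plan=[[0.034,[0,0,-0.0165],[0,0,0]],[0.034,[0,0,-0.0165],[0,0,0]],[0.034,[0,0,-0.0165],[0,0,0]],[0.034,[0,0,-0.0165],[0,0,0]],[0.034,[-0.019,0.0195,-0.009],[0,0,0]],[0.034,[-0.019,0.0195,-0.009],[0,0,0]],[0.034,[-0.019,0.0195,-0.009],[0,0,0]],[0.034,[-0.019,0.0195,-0.009],[0,0,0]]])

```text
clock: 5.15
eef_pos: [0.4779, -0.1287, 0.1059]
tool_rot: [[-0.93, -0.367, 0.0], [-0.367, 0.93, -0.0], [-0.0, -0.0, -1.0]]
force: [0.0, 0.9, -0.4]
gripper_width: 0.0389
grip_force: 20.3
```

Request:
play_rows(plan=[[0.034,[-0.019,0.0195,-0.009],[0,0,0]],[0.034,[-0.019,0.0195,-0.009],[0,0,0]],[0.034,[-0.019,0.0195,-0.009],[0,0,0]],[0.034,[-0.019,0.0195,-0.009],[0,0,0]],[0.034,[-0.019,0.0195,-0.009],[0,0,0]],[0.034,[0,0,0],[0,0,0]],[0.034,[0,0,0],[0,0,0]]])

```text
clock: 6.02
eef_pos: [0.5297, -0.0043, 0.1502]
tool_rot: [[-0.93, -0.368, -0.0], [-0.368, 0.93, -0.0], [0.0, -0.0, -1.0]]
force: [0.6, -0.5, -1.2]
gripper_width: 0.0388
grip_force: 20.3
```

Run:
```python
from h import *
T=pose();im=manip.camera('wrist');cv2.imwrite('pics/w2.png',im);np.save('T2.npy',T)
print(T[:3,3],proj('wrist',np.array([.531,-.0045,.018]),T))
```

```text
[ 0.52974555 -0.00426499  0.15015894] [253.78853521 184.62757622]
```

View pics/w2.png

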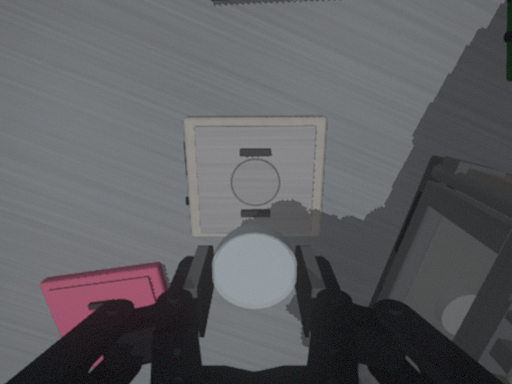

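Wrist view: the ring is at about (255.5,182), with the stops at (255,152) and (256,213). The held dish is level at about (254,268). The plate is square to the tool.

Run:
```python
from h import *
T=np.load('T2.npy');im=cv2.imread('pics/w2.png');g=cv2.cvtColor(im,6)
sc=[]
for y0,y1 in((143,163),(203,223)):
    m=(g[y0:y1,232:282]<90).astype(np.uint8);l,_,st,ce=cv2.connectedComponentsWithStats(m);k=1+np.argmax(st[1:,4]);c=ce[k]+[232,y0];print(st[k],c);sc.append(plane('wrist',c,.022,T))
mid=(sc[0]+sc[1])/2;d=sc[1]-sc[0];print(sc,np.linalg.norm(d),'mid',mid,'yaw of stop line',np.degrees(np.arctan2(d[1],d[0])))
# dish ellipse
m=(g[220:325,205:305]>105).astype(np.uint8);b=cv2.morphologyEx(m,cv2.MORPH_OPEN,np.ones((9,9)))
l,_,st,ce=cv2.connectedComponentsWithStats(b);k=1+np.argmax(st[1:,4]);print('dish',st[k],ce[k]+[205,220])
o,dd=ray('wrist',(254.5,268),T);P=o+dd*((T[2,3]+.007)-o[2])/dd[2];print('dish in tool',T[:3,:3].T@(P-T[:3,3]))
```

```text
[  8   6  32   8 221] [254.98190045 152.06334842]
[  9   0  41  20 568] [263.88908451 214.43133803]
[array([ 0.50342131, -0.01433157,  0.022     ]), array([0.55201589, 0.01333476, 0.022     ])] 0.05591832954443717 mid [ 5.2771860e-01 -4.9840523e-04  2.2000000e-02] yaw of stop line 29.654127543983538
dish [   3   13   90   92 6983] [252.65086639 281.50078763]
dish in tool [ 0.00057554 -0.00020199 -0.00699977]
```

Run:
```python
from h import *
T=np.load('T2.npy')
a=plane('wrist',(255,152.1),.023,T);b=plane('wrist',(255.7,212.7),.023,T);m=(a+b)/2;d=b-a
print(m,plane('wrist',(255.5,182),.018,T),np.linalg.norm(d),np.degrees(np.arctan2(d[1],d[0])))
R=T[:3,:3];t=m-R@np.array([.0005,0,0])
print(t);plan([(t[0],t[1],.045,111.5,5),(t[0],t[1],.024,111.5,3)],.034)
```

```text
[ 0.52801602 -0.00424129  0.023     ] [ 0.5282582  -0.00399749  0.018     ] 0.05350652392764319 22.275324538673633
[ 0.52848103 -0.00405754  0.02299982]
[[0.034,[0.0002,0.0002,0.021],[0,0,0.0001]],[0.034,[0.0002,0.0001,0.021],[0,0,0.0001]],[0.034,[0.0001,0.0002,0.0211],[0,0,0.0001]],[0.034,[0.0002,0.0002,0.021],[0,0,0.0001]],[0.034,[0.0002,0.0001,0.021],[0,0,0.0001]],[0.034,[0.0,0.0,0.007],[0,0,0.0]],[0.034,[0.0,0.0,0.007],[0,0,0.0]],[0.034,[0.0,0.0,0.007],[0,0,0.0]]]
```

Request:
play_rows(plan=[[0.034,[0,0,0.021],[0,0,0]],[0.034,[0,0,0.021],[0,0,0]],[0.034,[0.0005,0.0005,0.021],[0,0,0]],[0.034,[0.0005,0.0005,0.021],[0,0,0]],[0.034,[0,0,0.021],[0,0,0]],[0.034,[0,0,0.008],[0,0,0]],[0.034,[0,0,0.007],[0,0,0]],[0.034,[0,0,0.006],[0,0,0]]])

```text
clock: 7.08
eef_pos: [0.529, -0.0036, 0.0244]
tool_rot: [[-0.93, -0.367, 0.001], [-0.367, 0.93, -0.0], [-0.001, -0.0, -1.0]]
force: [0.4, 0.3, -0.2]
gripper_width: 0.0391
grip_force: 20.3
```

Request:
play_rows(plan=[[0.034,[0,0,0.001],[0,0,0]],[0.034,[0,0,0.001],[0,0,0]],[0.034,[0,0,0],[0,0,0]]])

```text
clock: 7.45
eef_pos: [0.5289, -0.0034, 0.0225]
tool_rot: [[-0.93, -0.367, 0.0], [-0.367, 0.93, -0.0], [-0.0, -0.0, -1.0]]
force: [0.3, -0.2, -0.5]
gripper_width: 0.0388
grip_force: 20.3
```

Request:
play_rows(plan=[[0.034,[0,0,0.0005],[0,0,0]],[0.034,[0,0,0.0005],[0,0,0]],[0.034,[0,0,0],[0,0,0]]])

```text
clock: 7.82
eef_pos: [0.5289, -0.0034, 0.0218]
tool_rot: [[-0.93, -0.367, 0.001], [-0.367, 0.93, 0.0], [-0.001, -0.0, -1.0]]
force: [-2.7, 0.8, 9.0]
gripper_width: 0.0386
grip_force: 21.1
```

Request:
play_rows(plan=[[0.041,[0,0,0],[0,0,0]],[0.044,[0,0,0],[0,0,0]],[0.052,[0,0,0],[0,0,0]],[0.07,[0,0,0],[0,0,0]],[0.07,[0,0,-0.02],[0,0,0]],[0.07,[0,0,-0.04],[0,0,0]],[0.07,[0,0,-0.04],[0,0,0]],[0.07,[0,0,-0.03],[0,0,0]]])

```text
clock: 8.82
eef_pos: [0.529, -0.0034, 0.153]
tool_rot: [[-0.93, -0.367, 0.001], [-0.367, 0.93, -0.0], [-0.001, -0.0, -1.0]]
force: [1.1, -0.8, 0.3]
gripper_width: 0.0701
grip_force: 0.0
```

Run:
```python
from h import *
T=pose();im=manip.camera('wrist');cv2.imwrite('pics/w3.png',im)
print(T[:3,3],proj('wrist',np.array([.528,-.0042,.031]),T))
# to viewpoint over lock catch: yaw 190
plan([(.528,-.004,.26,150,4),(.527,.128,.26,190,5)],.0854)
```

```text
[ 0.52899981 -0.00340176  0.15304913] [254.20001073 185.30092219]
[[0.0854,[0.0006,0.0001,-0.0259],[0,0,-0.1678]],[0.0854,[0.0006,0.0002,-0.0259],[0,0,-0.1678]],[0.0854,[0.0006,0.0002,-0.0259],[0,0,-0.1678]],[0.0854,[0.0004,0.0004,-0.0259],[0,0,-0.1678]],[0.0854,[-0.0228,0.0134,0.0],[0,0,-0.1396]],[0.0854,[-0.0243,0.0101,0.0],[0,0,-0.1396]],[0.0854,[-0.0256,0.0065,0.0],[0,0,-0.1396]],[0.0854,[-0.0262,0.003,0.0],[0,0,-0.1396]]]
[[0.0854,[-0.0264,-0.0007,0.0],[0,0,-0.1396]]]
```

View pics/w3.png

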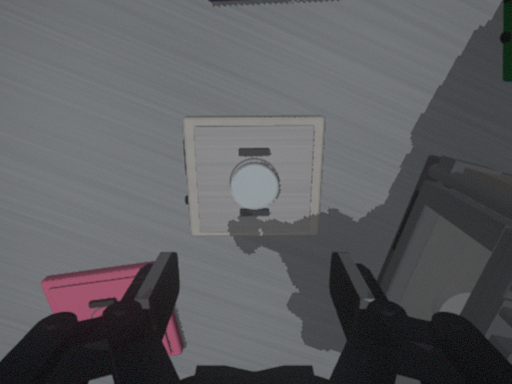

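The dish is centred: it appears at (254.5,185.5), against (254,185) expected for the ring centre. Next is a view over the gate.

Request:
play_rows(plan=[[0.0854,[0.0005,0,-0.03],[0,0,-0.168]],[0.0854,[0.0005,0,-0.03],[0,0,-0.168]],[0.0854,[0.0005,0,-0.03],[0,0,-0.168]],[0.0854,[0.0005,0.0005,-0.03],[0,0,-0.168]],[0.0854,[-0.023,0.0135,0],[0,0,-0.14]],[0.0854,[-0.0245,0.01,0],[0,0,-0.14]],[0.0854,[-0.0255,0.0065,0],[0,0,-0.14]],[0.0854,[-0.026,0.003,0],[0,0,-0.14]]])

```text
clock: 9.88
eef_pos: [0.5258, 0.1022, 0.2711]
tool_rot: [[0.042, -0.999, -0.0], [-0.999, -0.042, -0.0], [0.0, 0.0, -1.0]]
force: [-0.6, -0.1, -0.0]
gripper_width: 0.0854
grip_force: 0.0
```

Request:
play_rows(plan=[[0.0854,[-0.018,-0.025,0],[0,0,-0.14]],[0.0854,[0,-0.025,0],[0,0,0]],[0.0854,[0,0,0],[0,0,0]],[0.0854,[0,0,0],[0,0,0]]])

```text
clock: 10.38
eef_pos: [0.5745, 0.1246, 0.2711]
tool_rot: [[0.176, -0.984, -0.0], [-0.984, -0.176, -0.0], [0.0, 0.0, -1.0]]
force: [0.2, -0.3, -0.4]
gripper_width: 0.0855
grip_force: 0.0
```

Run:
```python
from h import *
T=pose();im=manip.camera('wrist');cv2.imwrite('pics/w4.png',im);np.save('T4.npy',T)
print(T[:3,3],np.degrees(np.arctan2(T[1,1],T[0,1])),proj('wrist',np.array([.5266,.128,.208]),T),proj('wrist',np.array([.629,.147,.208]),T),manip.get_state()['joints'])
```

```text
[0.57449499 0.12457241 0.27107542] -169.84708149930003 [321.79537242 229.26876774] [168.03318682 230.16026831] [ 1.22297480e+01  2.31250323e+01  1.87598688e+01  8.56450457e+01
 -6.80214133e-04 -8.79166945e+01]
```

View pics/w4.png

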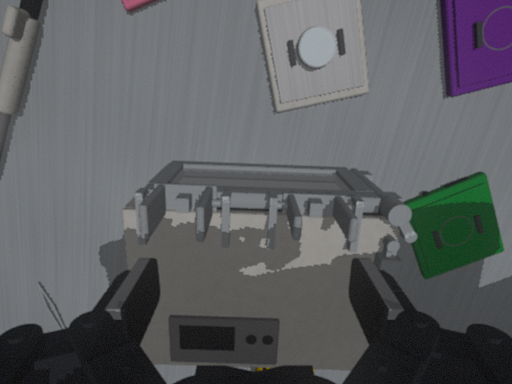

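Run:
```python
import cv2
im=cv2.imread('pics/w4.png')[150:270,115:425]
cv2.imwrite('pics/w4z.png',cv2.convertScaleAbs(cv2.resize(im,(775,300),interpolation=cv2.INTER_CUBIC),alpha=1.5))
```

```text
(no output)
```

View pics/w4z.png

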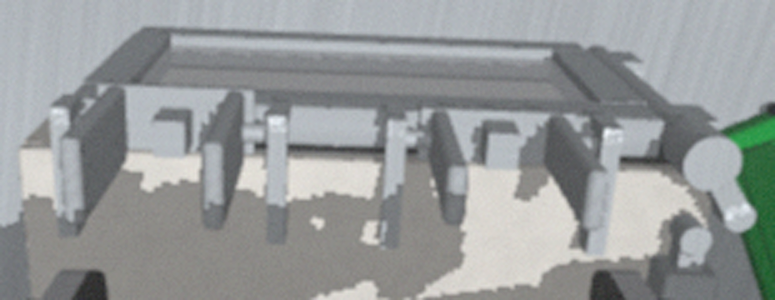

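Enlarged crop: the four bright bars at zoomed x = 65, 277, 395 and 605 are keepers. The tabs are the dark upright plates between them. Pull tab tops are at about (73,·) and (213,·), lock tab tops at about (455,·) and (593,·). That puts the lock middle at u≈324.6 and the pull middle at u≈172 in the full image.

Run:
```python
from h import *
T=np.load('T4.npy')
d=np.array([.983,.18,0]);n=np.array([-.18,.983,0])
L=np.array([.5266,.128,0])
Z=lambda x,y:(115+x/2.5,150+y/2.5)
for nm,p,z in(('hingecap',(712,160),.165),('leaftopL',(190,118),.156),('leaftopR',(480,132),.156),('keepPL',(65,165),.172),('keepPR',(277,175),.172),('keepLL',(395,177),.172),('keepLR',(605,185),.172),('pull',(143,185),.208),('lock',(524,190),.208)):
    X=plane('wrist',Z(*p),z,T);r=X-L;print(nm,X.round(4),'along',round(float(r@d)*1000,1),'normal',round(float(r@n)*1000,1))
```

```text
hingecap [0.4551 0.1215 0.165 ] along -71.5 normal 6.5
leaftopL [0.6235 0.1402 0.156 ] along 97.5 normal -5.4
leaftopR [0.5287 0.1282 0.156 ] along 2.1 normal -0.2
keepPL [0.6581 0.1567 0.172 ] along 134.4 normal 4.5
keepPR [0.5921 0.1483 0.172 ] along 68.1 normal 8.2
keepLL [0.5554 0.1424 0.172 ] along 30.9 normal 9.0
keepLR [0.4895 0.1334 0.172 ] along -35.5 normal 12.0
pull [0.6267 0.142  0.208 ] along 100.9 normal -4.3
lock [0.5253 0.1253 0.208 ] along -1.7 normal -2.4
```

Run:
```python
from h import *
plan([(.5248,.1262,.25,188,3),(.5248,.1262,.18,188,4)],.07)
```

```text
[[0.07,[-0.0035,0.0162,0.0071],[0,0,0.0125]],[0.07,[-0.0032,0.0162,0.0071],[0,0,0.0125]],[0.07,[-0.0031,0.0162,0.0071],[0,0,0.0125]],[0.07,[-0.0,0.0,0.0175],[0,0,-0.0]],[0.07,[-0.0,0.0,0.0175],[0,0,-0.0]],[0.07,[-0.0,0.0,0.0175],[0,0,-0.0]],[0.07,[-0.0,0.0,0.0175],[0,0,-0.0]]]
```

Request:
play_rows(plan=[[0.072,[-0.0035,0.016,0.007],[0,0,0.0125]],[0.072,[-0.0035,0.016,0.007],[0,0,0.0125]],[0.072,[-0.003,0.0165,0.007],[0,0,0.0125]],[0.072,[0,0,0.0175],[0,0,0]],[0.072,[0,0,0.0175],[0,0,0]],[0.072,[0,0,0.0175],[0,0,0]],[0.072,[0,0,0.0175],[0,0,0]],[0.072,[0,0,0],[0,0,0]]], force=40)

```text
clock: 11.42
eef_pos: [0.5242, 0.1263, 0.1798]
tool_rot: [[0.139, -0.99, -0.002], [-0.99, -0.139, -0.0], [0.0, 0.002, -1.0]]
force: [0.2, -1.0, 0.2]
gripper_width: 0.0721
grip_force: 0.0
```

Request:
play_rows(plan=[[0.055,[0,0,0],[0,0,0]],[0.046,[0,0,0],[0,0,0]],[0.042,[0,0,0],[0,0,0]],[0.042,[0,0,0],[0,0,0]]])

```text
clock: 11.92
eef_pos: [0.5253, 0.1266, 0.1805]
tool_rot: [[0.139, -0.99, -0.0], [-0.99, -0.139, 0.0], [-0.0, 0.0, -1.0]]
force: [-2.9, -0.1, 2.1]
gripper_width: 0.0423
grip_force: 1.3
```

Request:
play_rows(plan=[[0.036,[0,0,0],[0,0,0]],[0.03,[0,0,0],[0,0,0]],[0.025,[0,0,0],[0,0,0]],[0.022,[0,0,0],[0,0,0]],[0.022,[0,0,0],[0,0,0]],[0.022,[0,0,0],[0,0,0]]])

```text
clock: 12.68
eef_pos: [0.5253, 0.1266, 0.1805]
tool_rot: [[0.139, -0.99, 0.0], [-0.99, -0.139, 0.0], [-0.0, -0.0, -1.0]]
force: [-5.8, -1.3, 5.7]
gripper_width: 0.0224
grip_force: 27.3
```

Request:
play_rows(plan=[[0.03,[0,0,0],[0,0,0]],[0.05,[0,0,0],[0,0,0]],[0.072,[0,0,0],[0,0,0]],[0.072,[0,0,-0.03],[0,0,0]],[0.072,[0,0,-0.04],[0,0,0]],[0.072,[0,-0.03,-0.02],[0,0,0]],[0.072,[0,-0.02,0],[0,0,0]],[0.072,[0,0,0],[0,0,0]]])

```text
clock: 13.68
eef_pos: [0.5757, 0.1337, 0.2697]
tool_rot: [[0.139, -0.99, -0.0], [-0.99, -0.139, -0.0], [0.0, 0.0, -1.0]]
force: [-1.1, -1.1, -0.1]
gripper_width: 0.072
grip_force: 0.0
```

Run:
```python
from h import *
T=pose();im=manip.camera('wrist');np.save('T5.npy',T);cv2.imwrite('pics/w5.png',im)
print(T[:3,3],proj('wrist',np.array([.5248,.1262,.208]),T),proj('wrist',np.array([.6269,.1408,.208]),T))
im=im[150:270,115:425]
cv2.imwrite('pics/w5z.png',cv2.convertScaleAbs(cv2.resize(im,(775,300),interpolation=cv2.INTER_CUBIC),alpha=1.5))
```

```text
[0.57569717 0.13370832 0.26966141] [330.86289802 213.37255802] [174.944347   213.70383836]
```

View pics/w5z.png

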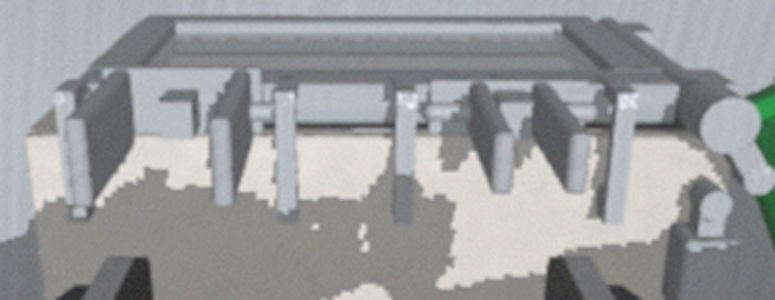

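The lock tabs now stand about 74 zoomed px apart (about 20 mm between centres, 26 mm over their outer faces) with nothing holding them, so the lock is fully undone. The pull tabs are at zoomed (80,·) and (224,·), as predicted.

Run:
```python
from h import *
plan([(.6265,.1408,.25,188,3),(.6265,.1408,.18,188,4)],.07)
```

```text
[[0.07,[0.0,-0.0174,0.0066],[0,0,0.0001]],[0.07,[0.0,-0.0173,0.0066],[0,0,0.0001]],[0.07,[0.0,-0.0174,0.0065],[0,0,0.0001]],[0.07,[0.0,0.0,0.0175],[0,0,-0.0]],[0.07,[0.0,0.0,0.0175],[0,0,-0.0]],[0.07,[0.0,0.0,0.0175],[0,0,-0.0]],[0.07,[0.0,0.0,0.0175],[0,0,-0.0]]]
```

Request:
play_rows(plan=[[0.072,[0,-0.0175,0.0065],[0,0,0]],[0.072,[0,-0.0175,0.0065],[0,0,0]],[0.072,[0,-0.017,0.0065],[0,0,0]],[0.072,[0,0,0.0175],[0,0,0]],[0.072,[0,0,0.0175],[0,0,0]],[0.072,[0,0,0.0175],[0,0,0]],[0.072,[0,0,0.0175],[0,0,0]],[0.072,[0,0,0],[0,0,0]]], force=60)

```text
clock: 14.72
eef_pos: [0.625, 0.1406, 0.1799]
tool_rot: [[0.139, -0.99, -0.002], [-0.99, -0.139, -0.001], [0.0, 0.002, -1.0]]
force: [0.5, 0.8, 1.2]
gripper_width: 0.072
grip_force: 0.0
```

Request:
play_rows(plan=[[0.055,[0,0,0],[0,0,0]],[0.044,[0,0,0],[0,0,0]],[0.036,[0,0,0],[0,0,0]],[0.03,[0,0,0],[0,0,0]],[0.022,[0,0,0],[0,0,0]],[0.02,[0,0,0],[0,0,0]],[0.02,[0,0,0],[0,0,0]]])

```text
clock: 15.6
eef_pos: [0.6279, 0.1412, 0.1829]
tool_rot: [[0.139, -0.99, 0.005], [-0.99, -0.139, 0.001], [-0.0, -0.005, -1.0]]
force: [4.8, 0.2, 10.0]
gripper_width: 0.0209
grip_force: 40.2
```

Run:
```python
from h import *
h=np.array([.4614,.1173]);T=pose();p=T[:2,3]-h;r=np.linalg.norm(p);a0=np.degrees(np.arctan2(p[1],p[0]));print(r,a0,manip.get_state()['force'])
w=[]
for k in range(1,25):
    a=np.radians(a0-4*k);w.append((h[0]+r*np.cos(a),h[1]+r*np.sin(a),T[2,3],188-4*k,1))
plan(w,.02)
```

```text
0.1682354598654995 8.153535658499454 [4.77588436 0.24933062 9.95582901]
[[0.02,[0.0117,0.0004,0.0],[0,0,0.07]],[0.02,[0.0118,0.0004,0.0],[0,0,0.0698]],[0.02,[0.0117,0.0003,0.0],[0,0,0.0698]],[0.02,[0.0117,0.0004,0.0],[0,0,0.0698]],[0.02,[0.0118,0.0004,0.0],[0,0,0.0698]],[0.02,[0.0117,0.0004,0.0],[0,0,0.0699]],[0.02,[0.0118,0.0003,0.0],[0,0,0.0698]],[0.02,[0.0117,0.0004,0.0],[0,0,0.0698]]]
[[0.02,[0.0117,0.0004,0.0],[0,0,0.0698]],[0.02,[0.0118,0.0004,0.0],[0,0,0.0698]],[0.02,[0.0117,0.0004,0.0],[0,0,0.0698]],[0.02,[0.0117,0.0003,0.0],[0,0,0.0698]],[0.02,[0.0118,0.0004,0.0],[0,0,0.0699]],[0.02,[0.0117,0.0004,0.0],[0,0,0.0698]],[0.02,[0.0118,0.0004,0.0],[0,0,0.0698]],[0.02,[0.0117,0.0004,0.0],[0,0,0.0698]]]
[[0.02,[0.0117,0.0003,0.0],[0,0,0.0698]],[0.02,[0.0118,0.0004,0.0],[0,0,0.0698]],[0.02,[0.0117,0.0004,0.0],[0,0,0.0698]],[0.02,[0.0117,0.0004,0.0],[0,0,0.0698]],[0.02,[0.0118,0.0004,0.0],[0,0,0.0699]],[0.02,[0.0117,0.0003,0.0],[0,0,0.0698]],[0.02,[0.0117,0.0004,0.0],[0,0,0.0698]],[0.02,[0.0118,0.0004,0.0],[0,0,0.0698]]]
```

Request:
play_rows(plan=[[0.02,[0.0115,0.0005,0],[0,0,0.07]],[0.02,[0.012,0.0005,0],[0,0,0.07]],[0.02,[0.0115,0.0005,0],[0,0,0.07]],[0.02,[0.012,0,0],[0,0,0.07]]])

```text
clock: 16.1
eef_pos: [0.6275, 0.094, 0.1829]
tool_rot: [[-0.142, -0.99, 0.004], [-0.99, 0.142, 0.001], [-0.002, -0.003, -1.0]]
force: [-2.6, 3.7, 15.8]
gripper_width: 0.0208
grip_force: 40.4
```

Request:
play_rows(plan=[[0.02,[0.0115,0.0005,0],[0,0,0.07]],[0.02,[0.012,0.0005,0],[0,0,0.07]],[0.02,[0.0115,0.0005,0],[0,0,0.07]],[0.02,[0.012,0,0],[0,0,0.07]],[0.02,[0.0115,0.0005,0],[0,0,0.07]],[0.02,[0.012,0.0005,0],[0,0,0.07]],[0.02,[0.0115,0.0005,0],[0,0,0.07]],[0.02,[0.012,0,0],[0,0,0.07]]])

```text
clock: 17.1
eef_pos: [0.589, 0.0094, 0.1827]
tool_rot: [[-0.646, -0.764, 0.002], [-0.764, 0.646, 0.001], [-0.003, -0.001, -1.0]]
force: [-7.4, 8.1, 17.7]
gripper_width: 0.0215
grip_force: 40.4
```

Run:
```python
from h import *
im=manip.camera('side');cv2.imwrite('pics/s6.png',im[100:260,130:400])
cv2.imwrite('pics/s6.png',cv2.resize(im[90:260,150:400],(750,510),interpolation=cv2.INTER_CUBIC))
h=np.array([.4614,.1173]);T=pose();p=T[:2,3]-h;r=np.linalg.norm(p);a0=np.degrees(np.arctan2(p[1],p[0]));print(r,a0)
w=[]
for k in range(1,13):
    b=4.25*k;a=np.radians(a0-b);w.append((h[0]+.168*np.cos(a),h[1]+.168*np.sin(a),T[2,3],140-b,1))
plan(w,.02)
```

```text
0.16699102824159887 -40.657023092839054
[[0.02,[0.0125,-0.0005,0.0],[0,0,0.066]],[0.02,[0.0124,0.0006,0.0],[0,0,0.0742]],[0.02,[0.0124,0.0006,0.0],[0,0,0.0742]],[0.02,[0.0125,0.0006,0.0],[0,0,0.0742]],[0.02,[0.0124,0.0006,0.0],[0,0,0.0741]],[0.02,[0.0125,0.0006,0.0],[0,0,0.0742]],[0.02,[0.0124,0.0006,0.0],[0,0,0.0742]],[0.02,[0.0125,0.0006,0.0],[0,0,0.0742]]]
[[0.02,[0.0124,0.0006,0.0],[0,0,0.0742]],[0.02,[0.0125,0.0006,0.0],[0,0,0.0741]],[0.02,[0.0124,0.0006,0.0],[0,0,0.0742]],[0.02,[0.0125,0.0006,0.0],[0,0,0.0742]]]
```

View pics/s6.png

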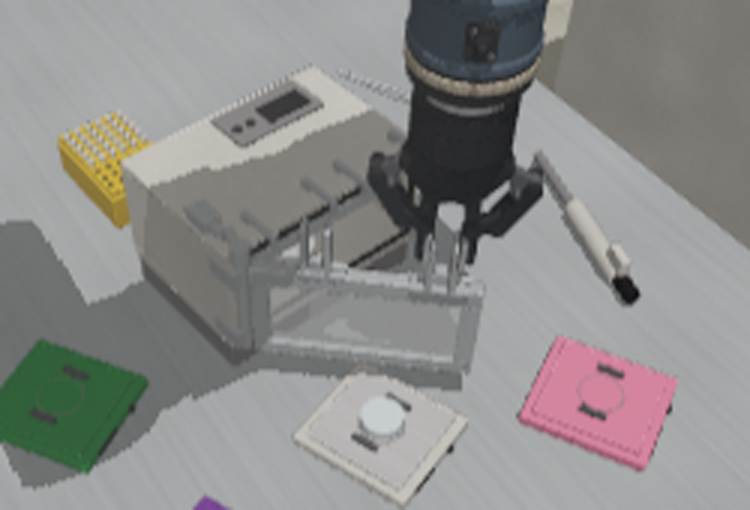

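Side view: the gate is held half open at about 48°, the dish is still centred on the plate, and the lock tabs stay in. I'll carry on to about 95°.

Request:
play_rows(plan=[[0.02,[0.0125,0,0],[0,0,0.07]],[0.02,[0.0125,0.0005,0],[0,0,0.074]],[0.02,[0.0125,0.0005,0],[0,0,0.074]],[0.02,[0.0125,0.0005,0],[0,0,0.074]],[0.02,[0.0125,0.0005,0],[0,0,0.074]],[0.02,[0.0125,0.0005,0],[0,0,0.074]],[0.02,[0.0125,0.0005,0],[0,0,0.074]]])

```text
clock: 18.02
eef_pos: [0.5185, -0.0393, 0.1827]
tool_rot: [[-0.937, -0.348, 0.003], [-0.348, 0.937, 0.004], [-0.004, 0.003, -1.0]]
force: [-4.5, 20.0, 18.5]
gripper_width: 0.0212
grip_force: 40.5
```

Request:
play_rows(plan=[[0.02,[0.0125,0.0005,0],[0,0,0.074]],[0.02,[0.0125,0.0005,0],[0,0,0.074]],[0.02,[0.0125,0.0005,0],[0,0,0.074]],[0.02,[0.0125,0.0005,0],[0,0,0.074]],[0.02,[0,0,0],[0,0,0]]])

```text
clock: 18.65
eef_pos: [0.4699, -0.0491, 0.1827]
tool_rot: [[-0.998, -0.061, 0.004], [-0.061, 0.998, 0.005], [-0.004, 0.005, -1.0]]
force: [0.1, 21.7, 15.1]
gripper_width: 0.0211
grip_force: 40.4
```

Run:
```python
from h import *
im=manip.camera('side');im2=manip.camera('scene')
cv2.imwrite('pics/s7.png',np.hstack([cv2.resize(im[90:260,150:400],(400,300),interpolation=3),cv2.resize(im2[100:280,190:400],(400,300),interpolation=3)]))
h=np.array([.4614,.1173]);T=pose();p=T[:2,3]-h;print(np.linalg.norm(p),np.degrees(np.arctan2(p[1],p[0]))-8,np.degrees(np.arctan2(T[1,1],T[0,1]))-188)
```

```text
0.16658939469773618 -94.8928857947315 -94.43246747965343
```

View pics/s7.png

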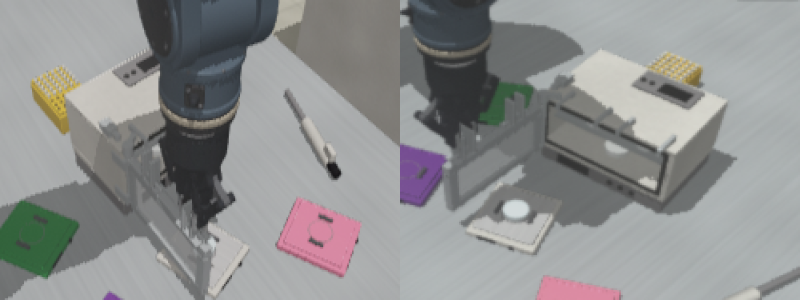

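The gate stands wide open at about 95°, still held. The dish is centred on the plate and the bystanders are untouched. Handing in.

```bash
python3 -c "
from plant import manip
print(manip.close_job())"
```

```text
the job is handed in; nothing more can be done
None
```

I handed the job in at about 19 s of the 61 s, with the dish centred in the ring on the warming plate, the lock catch left undone, and the arm still holding the gate open at about 95°; bottle, spares and tip box were never touched.

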